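Shut and latch the specimen transport case

ROBOT

A 6-joint arm with a two-finger parallel gripper is mounted at the origin on the work surface. World frame = base frame: x ahead of the robot, y to its left, z up, the work surface at z = 0. Lengths are in mm, angles in rad, forces in N, time in s.
With the tool pointing down it reaches from about 250 to 725 mm from the base axis. Payload 9.7 kg.
Tool frame: the origin (TCP) lies at the very end of the fingers, on their centre line; the grasp point (between the pads) lies tcp_to_grasp behind it (tcp_to_grasp is the distance from the TCP to the grasp point, in mm); z points along the fingers, y is the line along which they close (so a half turn about z gives the same grasp; the last joint's range is limited). The gripper opens to 85 mm and grips with 20 to 120 N. Pads are 22 mm wide; open, the fingers measure 114 mm over their backs; the gripper's body (76 mm by 85 mm) begins 54 mm behind the grasp point. The pads swing forward as they close: fully open they stand 13 mm farther back than shut.
Start: joints at [-1.33, 0.087, 0.176, 1.66, 0, 1.571], TCP at [131.161, -534.129, 197.084] pointing down, gripper open.
Joint ranges: [-3.13, 3.13], [-0.85, 1.81], [-1.15, 1.24], [-2.2, 2.28], [-1.44, 1.52], [-3.14, 3.14]. Speed limits (rad/s): [2.22, 2.22, 2.57, 3.14, 3.14, 3.14].

INTERFACE

Orientations are given as a 3x3 rotation matrix whose columns are the frame's x, y, z axes.
In Python, from bench import observe, read_camera, camera_model, hand_in, tcp_to_grasp gives the robot as it stands.
- The arm moves only by the tool servo_tool, never from a script. Its argument "targets" is text: rows parted by semicolons, each of 5 numbers parted by spaces: the opening, from 0 (shut) to 1 (fully open), then the shift along the world's x, y, z scaled (see below), then the turn about the world's z scaled (see below). A call has 1 to 12 rows; each row is the pose to reach, as a shift and turn from the pose commanded when the call began; what a row does not reach only later rows make up. The controller multiplies each number of a shift by 300 mm and each number of a turn by 1.5 rad. A row lasts 1/8 s, in which the tool goes at most 62.5 mm and 10.7 degrees, less where a joint would pass 70% of its speed; a pose out of reach is approached as far as the arm can. A call with a number of a shift or a turn outside -1 to 1 is refused whole. A call with a gripper value outside its range is refused whole. The fingers move at their own pace and stop on an object; "squeeze" is the grip in N (left out, the last holds). Time passes only in rows, so rows that repeat a pose let the fingers close. It gives the time, the measured TCP pose, the force, the opening and the grip force at its end, in the units of the state.
- observe(): the state, without advancing time (a new reading comes with each control period).
- read_camera(name): name is "side" or "top"; returns the picture (480x640x3 uint8, red, green, blue); there is no depth.
- camera_model(name): a dict with "intrinsics" (3x3 intrinsics, pixels), "position" and "attitude" of the camera in the world. Camera axes: x right, y down, z forward; pixel columns grow to the right and rows downward; lengths in mm; the calibration is good to about 2 mm. A picture is of the moment at which its call begins. camera_model takes no time and is no camera call.
- hand_in(): hands the job in; it is judged then, once.
The state is a dict: "time": time; "qpos": joint angles; "joint_vel": joint speeds; "joint_efforts": joint torques, N m; "position": TCP position; "tool_rot": TCP orientation; "wrist_force": force on the tool from outside, world axes, zero at the start; "moment": the same for the moment, N m; "width": finger opening in mm; "grip_force": force on a finger pad.
Only numpy, scipy, OpenCV 4.12 (cv2) and the standard library are available. Lean on these libraries where they do the work, as an engineer would, in place of code of your own. Each camera call takes 0.05 s, during which the arm holds its last target. There are 200 camera calls.

TASK

The specimen transport case on the counter stands open. Push its lid over until it is fully shut, then push both latch flaps on its front down and in until they hang flat against it. Only push with the fingers: do not lift or shove the case, do not slam the lid, leave the flaps alone until the lid is down, and leave everything else on the counter where it is.

Things in the scene. Friction and masses are not known exactly. Their poses are not given: they have to be found in the camera images.
- case: Orange open-topped transport case, 160 deep (own x) by 240 wide (y) by 120 mm high, loose, about 3 kg; over about 15 N may slide it. Origin: centre of underside. Front (latch side) faces its -x; lid hinge axis along y at x +80, z 123 mm. A folded grey carrying handle sticks out 23 mm behind the hinge side at 50 mm height, and 14 mm at the ends.
- lid (a joint): White lid hinged on the case's +x rim, 256 mm wide, 168 mm from hinge to free edge, 14 mm thick. 0 = shut flat on the case, grows as it opens, 1.57 = upright, stop at 1.8 (leaning back). Stiff hinge: it stays where it is left; about 2 N at the free edge moves it, all the way down (it does not fall by itself).
- lid_edge (a point): Point on the middle of the lid's free edge, on its outer face (the face that is on top when shut; it looks away from the case's inside while the lid is open). It lies 168 mm from the hinge axis along the lid and 14 mm out from it.
- latch_a (a joint): Grey latch flap at case y +70 mm, 44 wide, 42 long, 6 mm thick, thumb lip at its tip; hinged on the lid's free edge. Lid shut: hinge axis at case x -93, z 131 mm. 0 = hanging flat over the case front, grows as it swings out, 1.57 = straight out. Stays where left; 1 to 2 N across its outer face moves it (follow it down and in; a level push on the tip of a far-out flap only jams it).
- latch_b (a joint): The other latch flap, the same, at case y = -70 mm.
- latch_a_face (a point): Middle of the outer face of latch flap a, 24 mm from its hinge.
- latch_b_face (a point): Middle of the outer face of latch flap b, 24 mm from its hinge.
- cup1: Bystander: specimen cup with screw lid, 66 mm across, 70 mm high, standing in front of the latches. Origin at its underside.
- cup2: Bystander: a second such cup, beside the case.
- pump: Bystander: hand-rub pump bottle, 64 mm across, 168 mm high, behind the hinge side. Origin at its underside.
- scanner: Bystander: hand-held barcode scanner lying down, 182 mm long, 66 mm wide, 37 mm high. Origin at its underside near its middle.
- labels: Bystander: roll of labels lying flat, 84 mm across, 50 mm high. Origin at its underside.
- stapler: Bystander: stapler, 135 by 34 mm, 48 mm high. Origin at its underside.
- tube: Bystander: one capped blood tube lying down, 96 mm long, 17 mm across. Origin on the counter under its middle.

How it is judged (in metres and radians):
On the way, in this order (a step that is already met when the one before it is completed fails the run):
1. the lid is pushed over and fully shut (value of joint lid below 0.04 rad), for 0.2 s.
2. both latch flaps are pushed in flat (value of joint each of latch_a, latch_b below 0.12 rad and value of joint lid below 0.04 rad), for 0.2 s.
At the end, for the whole second after the job is handed in: Lid shut to within 0.04 rad, both latch flaps in to within 0.12 rad, the case flat and at rest within 50 mm of where it stood, bystanders untouched or at most nudged (all of step 2 and distance of case from where it was at the start of the episode below 0.05 m and angle between case's own z axis and vertical below 0.05 rad and linear speed of case below 0.02 m/s).
It fails at once if the case is lifted or tipped (height (world z) of case above 0.02 m or angle between case's own z axis and vertical above 0.15 rad).
It fails at once if the case is shoved more than 50 mm (distance of case from where it was at the start of the episode above 0.05 m).
It fails at once if the lid is slammed (velocity of joint lid below -4 rad/s).
It fails at once if a latch flap is folded in before the lid is down (value of joint lid above 0.3 rad and value of joint any of latch_a, latch_b below 0.12 rad).
It fails at once if something else on the counter is moved or knocked over (distance of any of cup1, cup2, pump, scanner, labels, stapler, tube from where it was at the start of the episode above 0.03 m or angle between any of cup1, cup2, pump's own z axis and vertical above 0.5 rad).
It also fails if it takes over 54 s, if anything falls off the work surface, if the arm or the gripper's body presses on something with over 40 N, if the wrist force passes 120 N, or if a joint passes its speed limit or range.

## Working session

There is one attempt and no reset: what is moved stays moved. The work goes in short steps, Python scripts to look and compute and a tool call to move; the robot and the scene stay as the last step left them, time stands still between calls to the robot, and variables do not carry over. Pictures are saved under pics/ and viewed, at most 10 in all, crops included, and the job is handed in when it is done.

Besides the shell and the picture viewer there is one more tool, called after ">>>" as name(argument=value, ...) on one line, values as JSON. servo_tool: Moves the arm, as the interface text tells. Shifts and turns lie within -1 to 1; 1 stands for 300 mm of shift or 1.5 rad of turn. Its arguments: {"type":"object","properties":{"targets":{"type":"string"},"squeeze":{"type":"number"}},"required":["targets"]}

```bash
mkdir -p pics; ls; python3 - <<'E'
from bench import *
import cv2
s=observe();print(s['time'],s['position'],s['tool_rot'],s['width'],tcp_to_grasp)
for n in('top','side'):
    cv2.imwrite(f'pics/{n}0.png',read_camera(n)[:,:,::-1]);print(camera_model(n))
E
```

```text
pics
0.0 [ 131.0827705  -533.84983686  196.37194926] [[ 9.71163078e-01  2.38415965e-01 -3.20103859e-04]
 [ 2.38416180e-01 -9.71162140e-01  1.35007469e-03]
 [ 1.10066107e-05 -1.38746063e-03 -9.99999037e-01]] 85.43445751235492 18.700000000000003
{'intrinsics': array([[474.93897503,   0.        , 316.66434734],
       [  0.        , 474.93897503, 224.80498125],
       [  0.        ,   0.        ,   1.        ]]), 'position': array([ 372.03878993,   24.06239774, 1110.88409657]), 'attitude': array([[-0.00402766, -0.98586066,  0.16751875],
       [-0.99989118,  0.00159289, -0.01466616],
       [ 0.01419196, -0.16755959, -0.98575979]])}
{'intrinsics': array([[621.51859631,   0.        , 320.61065251],
       [  0.        , 621.51859631, 229.2174988 ],
       [  0.        ,   0.        ,   1.        ]]), 'position': array([-142.54819529, -831.26827439, 1394.55516608]), 'attitude': array([[ 0.7674725 , -0.50090471,  0.40010053],
       [-0.64087887, -0.58376485,  0.49849059],
       [-0.01613166, -0.6389938 , -0.76904271]])}
```

View pics/top0.png

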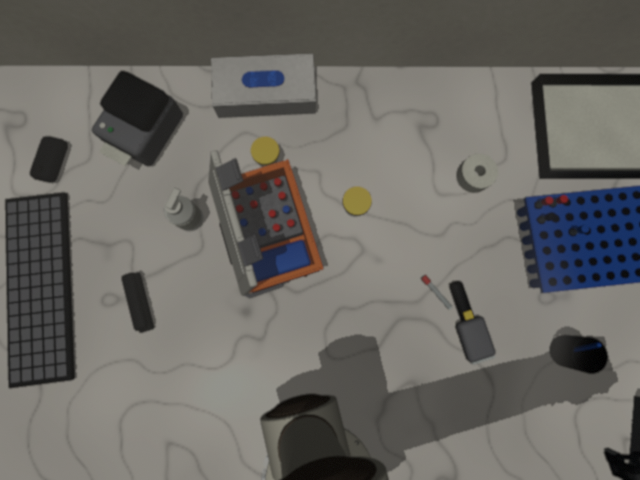

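View pics/side0.png

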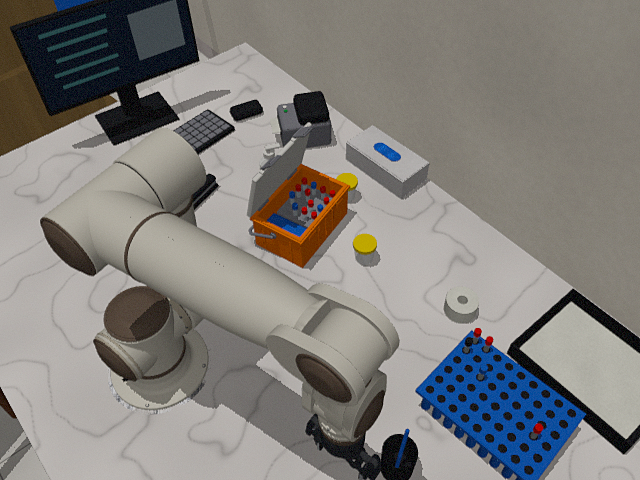

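The top view shows the orange case around (270,225). Its hinge and lid are on the left (world +y), and the front faces right, toward cup1 at (357,200). cup2 is at (265,150) and the pump at (182,210). The side view confirms the lid is open and roughly upright.

```bash
cat > h.py <<'E'
import numpy as np,cv2
from bench import *
def ray(n,uv):
    m=camera_model(n);d=np.linalg.inv(m['intrinsics'])@np.r_[uv,1.];return m['position'],m['attitude']@d
def onz(n,uv,z):
    p,d=ray(n,uv);return p+d*(z-p[2])/d[2]
def proj(n,P):
    m=camera_model(n);c=m['attitude'].T@(np.asarray(P,float)-m['position']);q=m['intrinsics']@c;return q[:2]/q[2]
def tri(a,b):
    (p,d),(q,e)=ray('top',a),ray('side',b)
    t=np.linalg.lstsq(np.c_[d,-e],q-p,rcond=None)[0];x,y=p+d*t[0],q+e*t[1];return (x+y)/2,np.linalg.norm(x-y)
def orange(im):
    h=cv2.cvtColor(im,cv2.COLOR_RGB2HSV);return cv2.inRange(h,(5,150,80),(17,255,255))
E
python3 - <<'E'
from h import *
im=cv2.imread('pics/top0.png');m=orange(im[:,:,::-1]);
m2=cv2.inRange(cv2.cvtColor(im,cv2.COLOR_BGR2HSV),(20,120,80),(35,255,255))
c=max(cv2.findContours(m,0,2)[0],key=cv2.contourArea);h=cv2.convexHull(c)
print(cv2.approxPolyDP(h,2,True)[:,0].tolist())
for k in cv2.findContours(m2,0,2)[0]:
    if cv2.contourArea(k)>100:
        q=cv2.minEnclosingCircle(k);print('cup',q,onz('top',q[0],70))
for uv in[(290,162),(324,268),(250,292),(318,268)]:print(uv,onz('top',uv,120).round())
print('pump',onz('top',(184,212),100))
o=np.hstack([cv2.resize(im[120:320,130:390],None,fx=3,fy=3,interpolation=2)]);cv2.imwrite('pics/c1.png',o)
s=cv2.imread('pics/side0.png')[100:280,220:400];cv2.imwrite('pics/c2.png',cv2.resize(s,None,fx=3.3,fy=3.3,interpolation=2))
E
```

```text
[[287, 161], [321, 268], [253, 290], [243, 175]]
cup ((356.5, 200.5), 13.729630470275879) [604.14049423 -81.10785719  70.        ]
cup ((264.6697998046875, 150.3867950439453), 13.811308860778809) [721.25436501 126.46420754  70.        ]
(290, 162) [678.  66. 120.]
(324, 268) [449.  -6. 120.]
(250, 292) [400. 147. 120.]
(318, 268) [449.   7. 120.]
pump [572.35086347 295.54821308 100.        ]
```

View pics/c1.png

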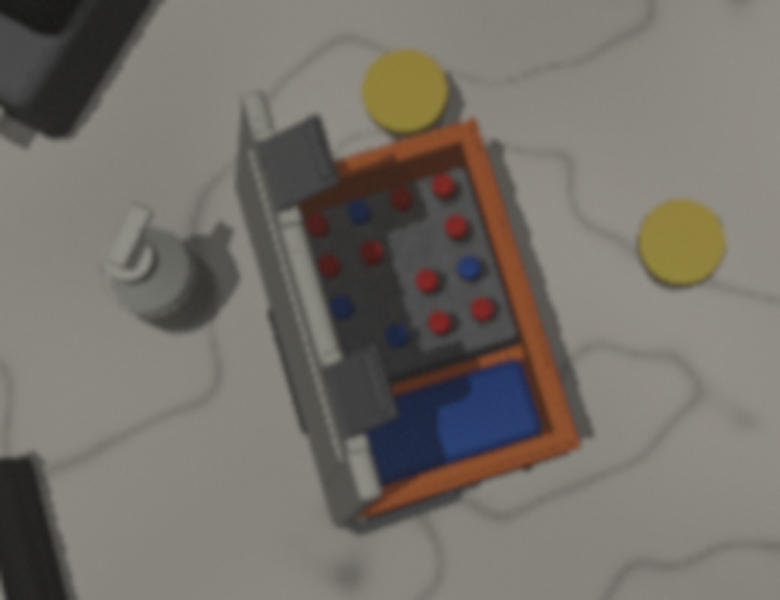

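View pics/c2.png

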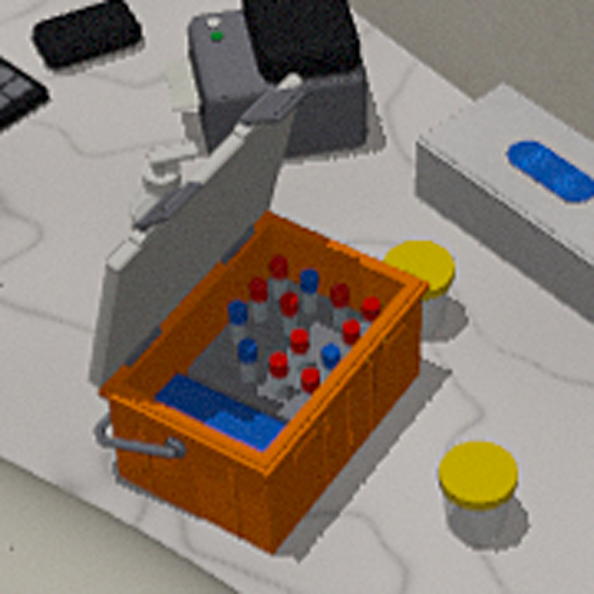

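The crops show the rim's front corners near c1 (475,120) and (578,440). The lid leans over the case and its free-edge strip runs from c1 (255,95) to (370,500). Both flaps stick out toward the front.

```bash
cat >> h.py <<'E'
P=lambda c:onz('top',np.array(c)/3.+[130,120],120)
f1,f2,b2=P((475,120)),P((578,440)),P((365,512))
y=(f2-f1);y/=np.linalg.norm(y);X=np.cross(y,[0,0,1.])
C=(f1+f2)/2+80*X;C[2]=0
def W(x,yy,z):return C+x*X+yy*y+np.array([0,0,z])
def lidp(th,r,yy,out=14):
    return W(80-r*np.cos(th)+out*np.sin(th),yy,123+r*np.sin(th)+out*np.cos(th))
E
python3 - <<'E'
from h import *
print(np.linalg.norm(f1-f2),np.linalg.norm(f2-b2),(b2-f2)@X,C,X,y,np.degrees(np.arctan2(X[1],X[0])))
for n,(a,o,k) in {'top':('c1',(130,120),3),'side':('c2',(220,100),3.3)}.items():
  for th in(1.1,1.2,1.3,1.4,1.5,1.6):
    print(n,th,[((proj(n,lidp(th,168,s*128,q))-o)*k).round().tolist() for s in(-1,1) for q in(0,14)])
for c in('cup1',(604,-81)),('cup2',(721,126)),('pump',(572,295)):
    d=np.r_[c[1],0]-C;print(c[0],d@X,d@y)
E
```

```text
242.22042646839938 154.8543428298825 154.83287793442298 [543.25338595 109.90879705   0.        ] [-0.30108095  0.95359858  0.        ] [-0.95359858 -0.30108095  0.        ] 107.52253909326599
top 1.1 [[330.0, 74.0], [309.0, 76.0], [452.0, 474.0], [431.0, 480.0]]
top 1.2 [[304.0, 77.0], [282.0, 81.0], [426.0, 481.0], [404.0, 488.0]]
top 1.3 [[277.0, 82.0], [254.0, 87.0], [399.0, 489.0], [376.0, 496.0]]
top 1.4 [[250.0, 88.0], [226.0, 93.0], [371.0, 498.0], [347.0, 505.0]]
top 1.5 [[222.0, 95.0], [199.0, 101.0], [342.0, 506.0], [318.0, 514.0]]
top 1.6 [[195.0, 103.0], [172.0, 110.0], [314.0, 515.0], [290.0, 523.0]]
side 1.1 [[341.0, 107.0], [328.0, 95.0], [158.0, 301.0], [143.0, 289.0]]
side 1.2 [[325.0, 94.0], [311.0, 83.0], [140.0, 287.0], [126.0, 276.0]]
side 1.3 [[308.0, 82.0], [294.0, 73.0], [122.0, 274.0], [108.0, 264.0]]
side 1.4 [[291.0, 72.0], [277.0, 64.0], [104.0, 262.0], [89.0, 253.0]]
side 1.5 [[274.0, 63.0], [260.0, 56.0], [86.0, 252.0], [72.0, 244.0]]
side 1.6 [[257.0, 55.0], [243.0, 50.0], [69.0, 244.0], [54.0, 237.0]]
cup1 -200.3400070227436 -0.44888308074065614
cup2 -38.171571184726204 -174.34367431340192
pump 167.84765132030736 -83.14016583691027
```

```bash
python3 - <<'E'
from h import *
p0=np.array([131.161,-534.129,197.084]);A=W(125,0,420)
print('up+go',((A-p0)/300).round(3),A.round())
print('turn',(np.radians(107.52-13.8)/1.5))
print('down',((W(125,0,268)-A)/300).round(3))
B=W(125,0,268)
for th in [1.37,1.25,1.1,.95,.8,.65,.5,.4,.3,.2,.1,.05,0,-.03]:
    print(th,((lidp(th,145,0)+11*X-B)/300).round(3))
E
```

```text
up+go [1.248 2.544 0.743] [506. 229. 420.]
turn 1.090481716646057
down [ 0.     0.    -0.507]
1.37 [ 0.049 -0.156 -0.   ]
1.25 [ 0.067 -0.211 -0.01 ]
1.1 [ 0.088 -0.277 -0.031]
0.95 [ 0.107 -0.34  -0.063]
0.8 [ 0.125 -0.397 -0.104]
0.65 [ 0.141 -0.448 -0.154]
0.5 [ 0.155 -0.491 -0.211]
0.4 [ 0.163 -0.515 -0.252]
0.3 [ 0.169 -0.535 -0.296]
0.2 [ 0.174 -0.551 -0.342]
0.1 [ 0.178 -0.562 -0.389]
0.05 [ 0.179 -0.566 -0.413]
0 [ 0.18  -0.569 -0.437]
-0.03 [ 0.18  -0.57  -0.451]
```

>>> servo_tool(targets="0 0 0 0.4 0; 0 0 0 0.743 0; 0 0.15 0.2 0.743 0.1; 0 0.3 0.4 0.743 0.2; 0 0.4 0.6 0.743 0.3; 0 0.45 0.75 0.743 0.4; 0 0.5 0.9 0.743 0.5; 0 0.5 0.9 0.743 0.6; 0 0.5 0.9 0.743 0.6", squeeze=20)

```text
time: 1.23
position: [281.6, -262.6, 420.5]
tool_rot: [[0.413, 0.911, 0.001], [0.911, -0.413, -0.001], [-0.0, 0.001, -1.0]]
wrist_force: [-0.1, -0.2, -0.3]
width: -0.1
grip_force: 0.0
```

>>> servo_tool(targets="0 0.07 0.15 0 0.12; 0 0.15 0.3 0 0.24; 0 0.22 0.5 0 0.36; 0 0.3 0.7 0 0.49; 0 0.4 0.9 0 0.49; 0 0.4 0.9 0 0.49; 0 0.4 0.9 0 0.49")

```text
time: 2.1
position: [401.5, 5.5, 419.5]
tool_rot: [[-0.3, 0.954, -0.001], [0.954, 0.3, -0.0], [0.0, -0.001, -1.0]]
wrist_force: [-0.1, 0.2, -0.2]
width: 0.2
grip_force: 0.0
```

>>> servo_tool(targets="0 0.08 0.18 0 0; 0 0.16 0.36 0 0; 0 0.25 0.55 0 0; 0 0.348 0.744 0 0; 0 0.348 0.744 0 0; 0 0.348 0.744 0 0")

```text
time: 2.85
position: [506.3, 227.4, 419.6]
tool_rot: [[-0.298, 0.955, -0.001], [0.955, 0.298, -0.001], [-0.0, -0.001, -1.0]]
wrist_force: [0.1, 0.2, 0.6]
width: 0.1
grip_force: 0.0
```

>>> servo_tool(targets="0 0 0 -0.2 0; 0 0 0 -0.4 0; 0 0 0 -0.507 0; 0 0 0 -0.507 0; 0 0 0 -0.507 0")

```text
time: 3.48
position: [506.3, 228.2, 272.7]
tool_rot: [[-0.299, 0.954, 0.006], [0.954, 0.299, 0.003], [0.001, 0.006, -1.0]]
wrist_force: [-0.2, -0.9, 1.7]
width: 0.1
grip_force: 0.0
```

```bash
python3 - <<'E'
from h import *
s=observe();print(s['time'],s['position'],W(125,0,268),s['qpos'])
a=read_camera('top')[100:330,120:400];b=read_camera('side')[60:290,180:460]
cv2.imwrite('pics/d1.png',cv2.resize(np.vstack([a,b]),None,fx=1.3,fy=1.3,interpolation=2)[:,:,::-1])
E
```

```text
3.475 [506.34279479 228.15076046 272.67943235] [505.61826711 229.10862016 268.        ] [ 4.23406800e-01  1.37530276e-01  3.80865710e-01  1.80775110e+00
 -1.14855859e-04  1.69094738e+00]
```

View pics/d1.png

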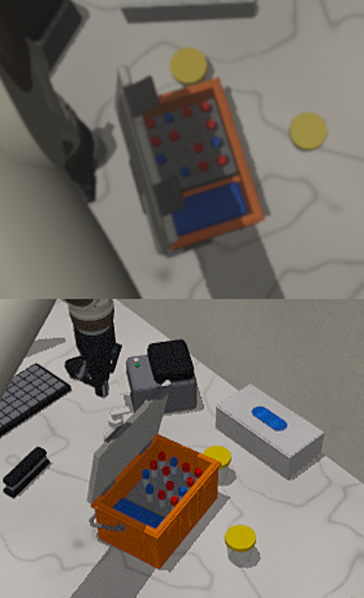

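The closed fingers are behind the lid near its middle and clear of the pump. I'll start the push along the arc.

>>> servo_tool(targets="0 0.025 -0.08 0 0; 0 0.045 -0.145 0 0; 0 0.058 -0.184 -0.005 0; 0 0.067 -0.211 -0.01 0; 0 0.078 -0.244 -0.02 0; 0 0.088 -0.277 -0.031 0; 0 0.098 -0.309 -0.046 0; 0 0.107 -0.34 -0.063 0; 0 0.116 -0.369 -0.083 0; 0 0.125 -0.397 -0.104 0; 0 0.133 -0.423 -0.129 0; 0 0.141 -0.448 -0.154 0")

```text
time: 5.08
position: [548.0, 94.2, 221.1]
tool_rot: [[-0.3, 0.954, -0.0], [0.954, 0.3, 0.0], [0.0, -0.0, -1.0]]
wrist_force: [0.3, 0.6, -0.0]
width: -0.1
grip_force: 0.0
```

>>> servo_tool(targets="0 0.007 -0.022 -0.028 0; 0 0.014 -0.043 -0.057 0; 0 0.018 -0.055 -0.077 0; 0 0.022 -0.067 -0.098 0; 0 0.025 -0.077 -0.12 0; 0 0.028 -0.087 -0.142 0")

```text
time: 5.82
position: [556.3, 68.5, 178.7]
tool_rot: [[-0.3, 0.954, 0.0], [0.954, 0.3, 0.0], [0.0, 0.0, -1.0]]
wrist_force: [-1.4, 1.2, -0.3]
width: 0.2
grip_force: 0.0
```

```bash
python3 - <<'E'
from h import *
s=observe();print(s['time'],s['position'])
a=read_camera('top')[100:330,120:400];b=read_camera('side')[60:290,180:460]
cv2.imwrite('pics/d2.png',cv2.resize(np.vstack([a,b]),None,fx=1.3,fy=1.3,interpolation=2)[:,:,::-1])
E
```

```text
5.825 [556.31043352  68.4655753  178.69489826]
```

View pics/d2.png

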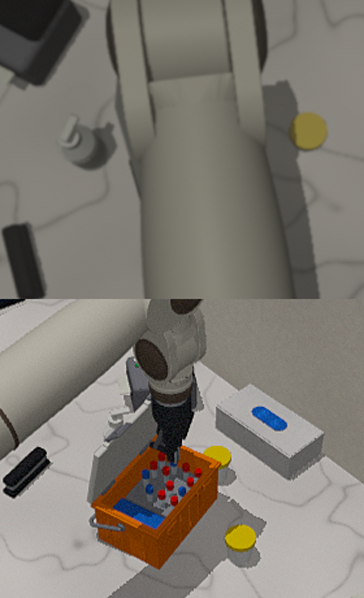

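```bash
python3 - <<'E'
from h import *
s=observe();print(s['position'],s['wrist_force'])
a=read_camera('side');cv2.imwrite('pics/side2.png',a[:,:,::-1]);a=a[100:280,220:400]
b=cv2.imread('pics/side0.png')[100:280,220:400]
o=np.hstack([cv2.resize(q,None,fx=2.2,fy=2.2,interpolation=2) for q in(b,a[:,:,::-1])])
o2=o.copy()
for t in(s['position'],):
    q=(proj('side',t)-[220,100])*2.2+[396,0];cv2.circle(o2,tuple(int(v) for v in q),3,(0,255,0),-1)
cv2.imwrite('pics/d3.png',o2)
E
```

```text
[556.01198995  68.30627864 178.21650777] [ 0.32689092 -1.20843622 -0.66028325]
```

View pics/d3.png

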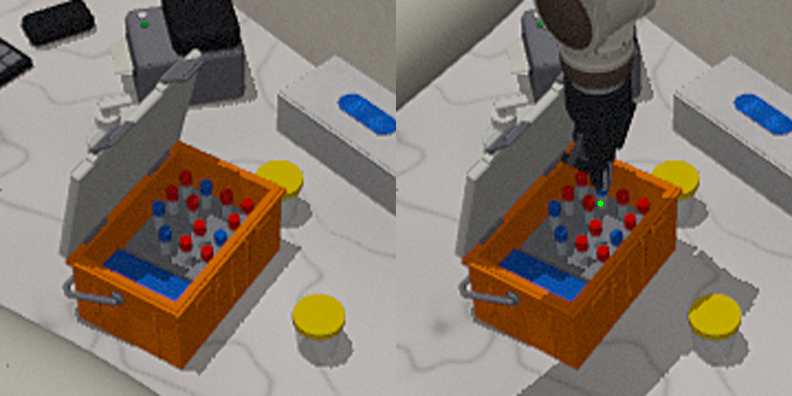

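```bash
python3 - <<'E'
from h import *
a=cv2.imread('pics/side0.png').astype(int);b=cv2.imread('pics/side2.png').astype(int)
d=(abs(a-b).sum(2)>60)&(b.sum(2)<130)
for r in range(172,196):print(r,np.flatnonzero(d[r,285:335])+285)
p=observe()['position']
for dz in(0,10,20,30,40):print(dz,proj('side',p+[0,0,dz]),[proj('side',p+[0,0,dz]+s*11*X+t*14*y).round(1).tolist() for s in(-1,1) for t in(-1,1)])
E
```

```text
172 [295 296 297 302 303 304 307 308 309 310 311 312 313 314 315 316 317 318]
173 [296 297 301 302 303 304 305 306 307 308 309 310 311 312 313 314 315 316
 317 318]
174 [300 301 302 303 304 305 306 307 308 309 310 311 312 313 314 315]
175 [301 302 303 304 305 306 307 308 309 310 311 312 313 314 315 316]
176 [302 303 304 305 306 307 308 309 310 311 312 313 314 315 316]
177 [303 304 305 306 307 308 309 310 311 312 313 314 316]
178 [306 307 308 309 310 311 312 313 316]
179 [308 309 310 311 312 313 316]
180 [308 309 310 311 312 313]
181 [308 309 310 311 312 313]
182 [308 309 310 311 312 313]
183 [308 309 310 311 312 313]
184 [309 310 311 312 313]
185 [311 312 313]
186 []
187 []
188 []
189 []
190 []
191 [291]
192 []
193 []
194 []
195 []
0 [312.82852502 192.48604274] [[319.1, 190.8], [313.4, 197.4], [312.2, 187.7], [306.5, 194.2]]
10 [312.73180561 189.91630082] [[319.0, 188.2], [313.3, 194.8], [312.1, 185.1], [306.4, 191.6]]
20 [312.63418335 187.32257114] [[319.0, 185.6], [313.2, 192.2], [312.0, 182.5], [306.3, 189.0]]
30 [312.53564554 184.70451624] [[318.9, 183.0], [313.1, 189.6], [311.9, 179.9], [306.1, 186.4]]
40 [312.43617925 182.06179231] [[318.8, 180.4], [313.0, 187.0], [311.8, 177.2], [306.0, 183.7]]
```

The lid hasn't moved. The visible fingertip sits about 20–25 mm above the reported TCP, so the fingers passed just over the lid's edge. I'll go back behind the lid and push lower.

>>> servo_tool(targets="0 0 0 0.2 0; 0 0 0 0.4 0; 0 0 0 0.6 0; 0 0 0 0.75 0; 0 0 0 0.75 0; 0 -0.05 0.15 0.75 0; 0 -0.1 0.3 0.75 0; 0 -0.14 0.45 0.75 0; 0 -0.169 0.535 0.75 0; 0 -0.169 0.535 0.75 0; 0 -0.169 0.535 0.75 0")

```text
time: 7.35
position: [505.6, 228.7, 403.7]
tool_rot: [[-0.3, 0.954, -0.001], [0.954, 0.3, -0.0], [-0.0, -0.001, -1.0]]
wrist_force: [0.6, 0.5, -0.1]
width: 0.1
grip_force: 0.0
```

>>> servo_tool(targets="0 0 0 -0.2 0; 0 0 0 -0.4 0; 0 0 0 -0.554 0; 0 0 0 -0.554 0; 0 0 0 -0.554 0; 0 0.025 -0.08 -0.554 0; 0 0.04 -0.13 -0.554 0; 0 0.049 -0.156 -0.554 0; 0 0.055 -0.174 -0.554 0; 0 0.06 -0.19 -0.554 0")

```text
time: 8.6
position: [523.8, 172.3, 238.1]
tool_rot: [[-0.301, 0.954, 0.0], [0.954, 0.301, 0.001], [0.001, 0.001, -1.0]]
wrist_force: [-0.2, 2.8, -0.6]
width: 0.3
grip_force: 0.9
```

```bash
python3 - <<'E'
from h import *
B=W(125,0,238)+300*np.array([.06,-.19,0])
for th in [1.3,1.2,1.1,1,.9,.8,.7,.6,.5,.4,.3,.2,.1,.05,0,-.03]:
    print(th,((lidp(th,140,0)+11*X-[0,0,22]-B)/300).round(3))
E
```

```text
1.3 [-0.002  0.006  0.005]
1.2 [ 0.012 -0.038 -0.005]
1.1 [ 0.025 -0.08  -0.02 ]
1 [ 0.038 -0.121 -0.039]
0.9 [ 0.05  -0.16  -0.062]
0.8 [ 0.062 -0.196 -0.089]
0.7 [ 0.073 -0.23  -0.12 ]
0.6 [ 0.082 -0.26  -0.155]
0.5 [ 0.091 -0.287 -0.192]
0.4 [ 0.098 -0.311 -0.232]
0.3 [ 0.104 -0.33  -0.274]
0.2 [ 0.109 -0.345 -0.318]
0.1 [ 0.113 -0.356 -0.364]
0.05 [ 0.114 -0.36  -0.387]
0 [ 0.115 -0.363 -0.41 ]
-0.03 [ 0.115 -0.364 -0.424]
```

>>> servo_tool(targets="0 0.006 -0.019 -0.002 0; 0 0.012 -0.038 -0.005 0; 0 0.019 -0.06 -0.012 0; 0 0.025 -0.08 -0.02 0; 0 0.032 -0.1 -0.03 0; 0 0.038 -0.121 -0.039 0; 0 0.044 -0.14 -0.05 0; 0 0.05 -0.16 -0.062 0")

```text
time: 9.6
position: [538.7, 123.6, 219.1]
tool_rot: [[-0.3, 0.954, 0.0], [0.954, 0.3, -0.0], [-0.0, 0.0, -1.0]]
wrist_force: [0.8, 1.3, 1.7]
width: -0.0
grip_force: 0.6
```

>>> servo_tool(targets="0 0.006 -0.018 -0.013 0; 0 0.012 -0.036 -0.027 0; 0 0.018 -0.053 -0.042 0; 0 0.023 -0.07 -0.058 0; 0 0.028 -0.085 -0.075 0; 0 0.032 -0.1 -0.093 0")

```text
time: 10.35
position: [548.3, 93.8, 191.0]
tool_rot: [[-0.3, 0.954, 0.0], [0.954, 0.3, -0.0], [-0.0, 0.0, -1.0]]
wrist_force: [-0.2, 0.7, -0.4]
width: -0.3
grip_force: 0.4
```

```bash
python3 - <<'E'
from h import *
im=read_camera('side')[:,:,::-1].astype(int);cv2.imwrite('pics/side3.png',im)
a=cv2.imread('pics/side0.png').astype(int)
# along case-y=+110 strip, compare before/now
for th in(1.37,1.1,.9,.8,.7,.6,.5,.4):
    u=proj('side',lidp(th,150,110,0)).round().astype(int);v=proj('side',lidp(th,150,110,14)).round().astype(int)
    print(th,u,a[u[1],u[0]],im[u[1],u[0]],v,im[v[1],v[0]])
E
```

```text
1.37 [257 181] [78 82 80] [170 173 178] [253 178] [172 175 180]
1.1 [270 190] [77 82 85] [150 152 153] [266 186] [104 110 112]
0.9 [278 198] [  0  45 106] [151 157 160] [275 194] [154 159 158]
0.8 [282 203] [  0  49 108] [90 92 93] [279 198] [154 159 161]
0.7 [286 207] [72 67 72] [113 118 119] [283 203] [89 94 98]
0.6 [289 212] [66 65 64] [67 67 69] [286 207] [113 118 119]
0.5 [292 216] [67 64 65] [67 67 65] [290 212] [69 67 65]
0.4 [294 221] [61 65 66] [67 63 67] [292 216] [67 67 65][ WARN:0@0.610] global loadsave.cpp:1063 imwrite_ Unsupported depth image for selected encoder is fallbacked to CV_8U.
```

The lid has swung to about 0.7 rad and is following the fingers, so I'll continue.

>>> servo_tool(targets="0 0.005 -0.014 -0.018 0; 0 0.009 -0.027 -0.037 0; 0 0.013 -0.039 -0.057 0; 0 0.016 -0.051 -0.077 0; 0 0.019 -0.06 -0.098 0; 0 0.022 -0.07 -0.119 0; 0 0.025 -0.078 -0.141 0; 0 0.027 -0.085 -0.163 0; 0 0.029 -0.091 -0.186 0; 0 0.031 -0.096 -0.209 0; 0 0.032 -0.1 -0.232 0; 0 0.032 -0.1 -0.232 0")

```text
time: 11.9
position: [557.4, 64.0, 121.1]
tool_rot: [[-0.3, 0.954, -0.001], [0.954, 0.3, -0.0], [0.0, -0.001, -1.0]]
wrist_force: [0.2, -0.5, 0.1]
width: 0.1
grip_force: 0.0
```

>>> servo_tool(targets="0 0 0 -0.012 0; 0 0 0 -0.023 0; 0 0 0 -0.023 0")

```text
time: 12.28
position: [557.6, 64.1, 114.6]
tool_rot: [[-0.3, 0.954, -0.0], [0.954, 0.3, -0.0], [0.0, -0.0, -1.0]]
wrist_force: [-0.1, 0.5, 0.1]
width: -0.1
grip_force: 0.0
```

>>> servo_tool(targets="0 0 0 -0.01 0; 0 0 0 -0.02 0; 0 0 0 -0.02 0")

```text
time: 12.65
position: [557.6, 64.0, 108.5]
tool_rot: [[-0.3, 0.954, -0.001], [0.954, 0.3, -0.0], [0.0, -0.001, -1.0]]
wrist_force: [0.7, 0.3, -0.3]
width: -0.1
grip_force: 0.0
```

```bash
python3 - <<'E'
from h import *
s=observe();print(s['position'],s['wrist_force'],s['joint_efforts'])
a=read_camera('top');b=read_camera('side')
cv2.imwrite('pics/top4.png',a[:,:,::-1]);cv2.imwrite('pics/side4.png',b[:,:,::-1])
b=b[110:290,220:410].copy()
o=cv2.resize(b,None,fx=4,fy=4,interpolation=2)[:,:,::-1].copy()
for th,c in((0,(0,255,0)),(.1,(255,0,0)),(.3,(0,0,255))):
    q=[((proj('side',lidp(th,r,t))-[220,110])*4).astype(int) for r,t in((0,128),(168,128),(168,-128),(0,-128))];cv2.polylines(o,[np.array(q)],True,c,1)
q=((proj('side',s['position'])-[220,110])*4).astype(int);cv2.circle(o,tuple(map(int,q)),3,(255,255,0),-1)
cv2.imwrite('pics/d4.png',o[:600])
E
```

```text
[557.59664293  64.04079814 108.50831092] [ 0.67099469  0.32793292 -0.28793386] [ 3.77241478e-03 -5.32822323e+01  4.69383681e+01 -7.96627742e-02
 -8.81757442e-04  9.65666459e-06]
```

View pics/d4.png

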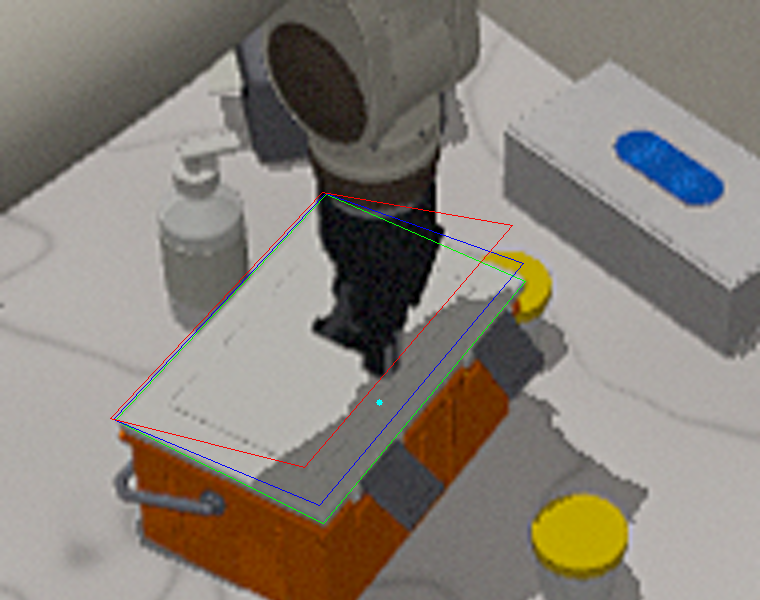

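The lid is almost down and lies close to the green shut outline. The fingertip is on it at about (380,375), and both flaps stick out at (405,480) and (510,345). I'll press down until I feel force.

>>> servo_tool(targets="0 0 0 -0.006 0; 0 0 0 -0.012 0; 0 0 0 -0.012 0")

```text
time: 13.12
position: [557.6, 64.1, 105.1]
tool_rot: [[-0.3, 0.954, -0.0], [0.954, 0.3, -0.0], [0.0, -0.0, -1.0]]
wrist_force: [-0.0, 0.8, -0.1]
width: -0.5
grip_force: 0.0
```

>>> servo_tool(targets="0 0 0 -0.006 0; 0 0 0 -0.012 0; 0 0 0 -0.012 0")

```text
time: 13.5
position: [557.9, 64.1, 102.8]
tool_rot: [[-0.3, 0.954, 0.001], [0.954, 0.3, 0.0], [-0.0, 0.001, -1.0]]
wrist_force: [-2.4, -0.8, 8.9]
width: 0.3
grip_force: 3.9
```

>>> servo_tool(targets="0 0 0 -0.006 0; 0 0 0 -0.006 0; 0 0 0 -0.006 0")

```text
time: 13.88
position: [558.0, 64.1, 102.7]
tool_rot: [[-0.3, 0.954, 0.003], [0.954, 0.3, 0.0], [-0.001, 0.003, -1.0]]
wrist_force: [-7.9, -0.7, 18.7]
width: 0.1
grip_force: 9.4
```

Firm contact: the lid is shut, and the real fingertip lies about 34 mm above the reported TCP. Next I'll estimate the flap angles and plan their arcs.

```bash
python3 - <<'E'
from h import *
def flap(ph,r,yy,out=3):
    return W(-93-r*np.sin(ph)-out*np.cos(ph),yy,131-r*np.cos(ph)+out*np.sin(ph))
for yy in(70,-70):
  for ph in(.3,.6,.8,1,1.2,1.4,1.57,1.8):
    print(yy,ph,[((proj('side',flap(ph,42,yy+s*22))-[220,110])*4).round().tolist() for s in(1,-1)])
B=np.array([557.5,64,102.7])  # command ~ z 101
print('cmd offs to above a, b (TCP)')
for yy in(70,-70):
  A=W(-118,yy,131+55-34);print('abs',A.round(1),((A-B)/300).round(3))
  for ph in(1.4,1.2,1.0,.8,.6,.4,.2,.1,0,-.1):
    r=26
    # leading edge 11 toward case (+x): contact corner
    T=flap(ph,r,yy,6)-11*X-[0,0,34];T[2]=max(T[2],74)
    print(ph,T.round(),((T-A)/300).round(3))
E
```

```text
70 0.3 [[381.0, 542.0], [416.0, 499.0]]
70 0.6 [[395.0, 543.0], [430.0, 500.0]]
70 0.8 [[402.0, 542.0], [438.0, 498.0]]
70 1 [[408.0, 538.0], [444.0, 494.0]]
70 1.2 [[412.0, 533.0], [448.0, 489.0]]
70 1.4 [[414.0, 526.0], [450.0, 482.0]]
70 1.57 [[414.0, 519.0], [450.0, 475.0]]
70 1.8 [[412.0, 509.0], [448.0, 465.0]]
-70 0.3 [[490.0, 408.0], [523.0, 368.0]]
-70 0.6 [[504.0, 408.0], [536.0, 368.0]]
-70 0.8 [[511.0, 406.0], [544.0, 366.0]]
-70 1 [[518.0, 402.0], [550.0, 362.0]]
-70 1.2 [[522.0, 397.0], [554.0, 356.0]]
-70 1.4 [[524.0, 390.0], [557.0, 349.0]]
-70 1.57 [[525.0, 383.0], [557.0, 342.0]]
-70 1.8 [[523.0, 372.0], [556.0, 332.0]]
cmd offs to above a, b (TCP)
abs [512.  -23.7 152. ] [-0.152 -0.292  0.164]
1.4 [516. -36.  98.] [ 0.013 -0.04  -0.178]
1.2 [516. -36.  93.] [ 0.012 -0.039 -0.196]
1.0 [515. -34.  88.] [ 0.011 -0.035 -0.213]
0.8 [515. -32.  83.] [ 0.009 -0.028 -0.229]
0.6 [514. -29.  79.] [ 0.006 -0.018 -0.244]
0.4 [513. -25.  75.] [ 0.002 -0.005 -0.255]
0.2 [511. -21.  74.] [-0.003  0.009 -0.26 ]
0.1 [510. -19.  74.] [-0.005  0.017 -0.26 ]
0 [510. -16.  74.] [-0.008  0.025 -0.26 ]
-0.1 [509. -14.  74.] [-0.011  0.034 -0.26 ]
abs [645.5  18.5 152. ] [ 0.293 -0.152  0.164]
1.4 [649.   6.  98.] [ 0.013 -0.04  -0.178]
1.2 [649.   7.  93.] [ 0.012 -0.039 -0.196]
1.0 [649.   8.  88.] [ 0.011 -0.035 -0.213]
0.8 [648.  10.  83.] [ 0.009 -0.028 -0.229]
0.6 [647.  13.  79.] [ 0.006 -0.018 -0.244]
0.4 [646.  17.  75.] [ 0.002 -0.005 -0.255]
0.2 [645.  21.  74.] [-0.003  0.009 -0.26 ]
0.1 [644.  24.  74.] [-0.005  0.017 -0.26 ]
0 [643.  26.  74.] [-0.008  0.025 -0.26 ]
-0.1 [642.  29.  74.] [-0.011  0.034 -0.26 ]
```

>>> servo_tool(targets="0 0 0 0.15 0; 0 0 0 0.25 0; 0 -0.05 -0.12 0.25 0; 0 -0.1 -0.24 0.25 0; 0 -0.138 -0.333 0.25 0; 0 -0.138 -0.333 0.25 0; 0 -0.138 -0.333 0.15 0; 0 -0.138 -0.333 0.06 0; 0 -0.138 -0.333 0.03 0; 0 -0.138 -0.333 0.01 0; 0 -0.138 -0.333 -0.01 0; 0 -0.138 -0.333 -0.01 0")

```text
time: 15.38
position: [516.5, -35.7, 97.0]
tool_rot: [[-0.3, 0.954, 0.0], [0.954, 0.3, 0.0], [-0.0, 0.0, -1.0]]
wrist_force: [0.1, -1.2, 0.2]
width: 0.0
grip_force: 0.0
```

>>> servo_tool(targets="0 0 0 -0.015 0; 0 0 0 -0.03 0; 0 -0.001 0.003 -0.045 0; 0 -0.002 0.006 -0.06 0; 0 -0.003 0.01 -0.07 0; 0 -0.003 0.01 -0.077 0; 0 -0.003 0.01 -0.077 0")

```text
time: 16.25
position: [515.4, -32.9, 73.6]
tool_rot: [[-0.3, 0.954, -0.0], [0.954, 0.3, -0.0], [-0.0, -0.0, -1.0]]
wrist_force: [-0.1, -0.4, 0.7]
width: -0.3
grip_force: 0.0
```

>>> servo_tool(targets="0 -0.003 0.01 0 0; 0 -0.006 0.02 0 0; 0 -0.009 0.03 0 0; 0 -0.012 0.04 0 0; 0 -0.015 0.048 0 0; 0 -0.015 0.048 0 0")

```text
time: 17.0
position: [510.9, -18.2, 73.8]
tool_rot: [[-0.301, 0.954, -0.0], [0.954, 0.301, 0.0], [0.0, -0.0, -1.0]]
wrist_force: [-0.3, -0.5, -0.5]
width: -0.0
grip_force: 0.0
```

>>> servo_tool(targets="0 -0.002 0.007 0 0; 0 -0.004 0.012 0 0; 0 -0.004 0.012 0 0")

```text
time: 17.38
position: [509.7, -14.7, 73.7]
tool_rot: [[-0.3, 0.954, -0.0], [0.954, 0.3, 0.0], [0.0, -0.0, -1.0]]
wrist_force: [0.2, -0.2, -0.1]
width: -0.3
grip_force: 0.3
```

Now I'll keep going inward in 1.5 mm steps until I feel force.

>>> servo_tool(targets="0 -0.0015 0.005 0 0; 0 -0.003 0.01 0 0; 0 -0.003 0.01 0 0")

```text
time: 17.75
position: [509.3, -14.0, 73.8]
tool_rot: [[-0.299, 0.954, 0.001], [0.954, 0.299, -0.004], [-0.004, -0.001, -1.0]]
wrist_force: [2.1, -13.2, -2.8]
width: 0.0
grip_force: 6.9
```

>>> servo_tool(targets="0 -0.0015 0.005 0 0; 0 -0.0015 0.005 0 0")

```text
time: 18.0
position: [508.5, -13.3, 73.8]
tool_rot: [[-0.298, 0.954, 0.0], [0.954, 0.298, -0.006], [-0.006, -0.002, -1.0]]
wrist_force: [0.7, -17.8, -2.0]
width: 0.0
grip_force: 8.6
```

>>> servo_tool(targets="0 0.012 -0.04 0 0; 0 0.024 -0.08 0 0; 0 0.024 -0.08 0.15 0; 0 0.024 -0.08 0.3 0; 0 0.17 -0.035 0.3 0; 0 0.32 0.01 0.3 0; 0 0.469 0.055 0.3 0; 0 0.469 0.055 0.3 0; 0 0.469 0.055 0.2 0; 0 0.469 0.055 0.12 0; 0 0.469 0.055 0.1 0; 0 0.469 0.055 0.08 0")

```text
time: 19.5
position: [649.2, 5.9, 98.7]
tool_rot: [[-0.3, 0.954, 0.001], [0.954, 0.3, 0.0], [-0.0, 0.001, -1.0]]
wrist_force: [0.3, 0.0, -0.1]
width: -0.3
grip_force: 0.0
```

>>> servo_tool(targets="0 0 0 -0.015 0; 0 0 0 -0.03 0; 0 -0.001 0.003 -0.045 0; 0 -0.002 0.006 -0.06 0; 0 -0.003 0.01 -0.07 0; 0 -0.003 0.01 -0.08 0; 0 -0.003 0.01 -0.08 0")

```text
time: 20.38
position: [648.1, 9.1, 73.5]
tool_rot: [[-0.3, 0.954, -0.0], [0.954, 0.3, -0.0], [-0.0, -0.0, -1.0]]
wrist_force: [-0.1, 0.0, -0.4]
width: 0.1
grip_force: 0.0
```

>>> servo_tool(targets="0 -0.003 0.01 0 0; 0 -0.006 0.02 0 0; 0 -0.009 0.03 0 0; 0 -0.012 0.04 0 0; 0 -0.015 0.048 0 0; 0 -0.018 0.055 0 0; 0 -0.019 0.06 0 0; 0 -0.019 0.06 0 0")

```text
time: 21.38
position: [642.4, 27.4, 73.7]
tool_rot: [[-0.3, 0.954, -0.0], [0.954, 0.3, 0.0], [0.0, -0.0, -1.0]]
wrist_force: [0.4, -0.8, -1.0]
width: 0.1
grip_force: 0.2
```

>>> servo_tool(targets="0 -0.0015 0.005 0 0; 0 -0.003 0.01 0 0; 0 -0.003 0.01 0 0")

```text
time: 21.75
position: [642.3, 28.0, 73.8]
tool_rot: [[-0.299, 0.954, 0.001], [0.954, 0.299, -0.004], [-0.004, 0.0, -1.0]]
wrist_force: [3.5, -10.2, -2.1]
width: 0.0
grip_force: 5.9
```

>>> servo_tool(targets="0 -0.0015 0.005 0 0; 0 -0.0015 0.005 0 0")

```text
time: 22.0
position: [642.6, 29.0, 73.9]
tool_rot: [[-0.298, 0.955, 0.003], [0.954, 0.298, -0.004], [-0.005, 0.001, -1.0]]
wrist_force: [8.1, -13.6, -3.8]
width: -0.0
grip_force: 7.4
```

Both flaps hit a firm stop. I'll back off, move clear and look.

>>> servo_tool(targets="0 0.012 -0.04 0 0; 0 0.024 -0.08 0 0; 0 0.024 -0.08 0.15 0; 0 0.024 -0.08 0.3 0; 0 0.024 -0.08 0.5 0; 0 -0.1 -0.25 0.6 0; 0 -0.2 -0.4 0.6 0; 0 -0.3 -0.55 0.6 0; 0 -0.4 -0.7 0.6 0; 0 -0.5 -0.85 0.6 0; 0 -0.6 -1 0.6 0; 0 -0.6 -1 0.6 0")

```text
time: 23.5
position: [459.3, -271.0, 254.2]
tool_rot: [[-0.296, 0.955, 0.0], [0.955, 0.296, -0.0], [-0.0, 0.0, -1.0]]
wrist_force: [-0.1, 0.5, -0.1]
width: -0.4
grip_force: 0.0
```

```bash
python3 - <<'E'
from h import *
print(observe()['time'],observe()['position'])
a=read_camera('top')[120:320,150:390];b=read_camera('side')[110:290,220:420]
o=np.hstack([cv2.resize(q,(400,int(q.shape[0]*400/q.shape[1])),interpolation=2)[:330] for q in(b,a)]);cv2.imwrite('pics/e1.png',o[:,:,::-1])
E
```

```text
23.5 [ 459.25909709 -271.02721103  254.20110593]
```

View pics/e1.png

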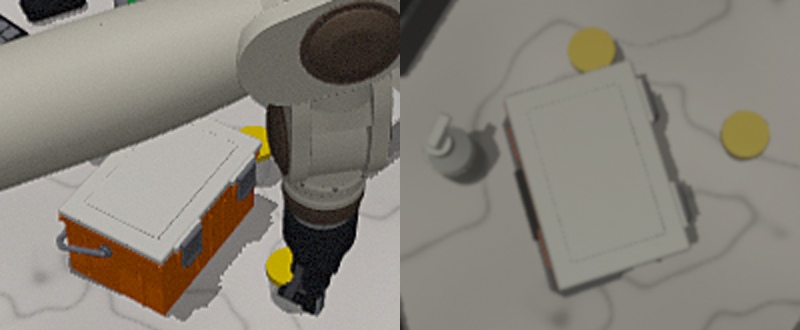

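The lid is shut, both flaps hang flat against the front, and the cups and pump are where they were. Both flaps stopped at the same depth, which matches flat. Handing in.

```bash
python3 -c "
from bench import *
print(hand_in())"
```

```text
the job is handed in; nothing more can be done
None
```

The job is handed in: in the last picture the lid is shut, both latch flaps hang flat, and the cups and pump are where they were; the hand-in gave no pass or fail result.

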